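# Preset a throttle valve by clicks and cap it

## Task

The rebuilt flow-control valve on the bench has to be preset before it goes back on the press. Turn its blank black knob clockwise until it comes up against its closed stop, finger-tight only, never forcing it; then open it exactly four clicks anticlockwise. Finally fit the red protective cap over the knob so that it sits fully home on the valve body, without shifting the brass bush, the socket or the tin that stand around.

Things in the scene. Friction and masses are not known exactly. Their poses are not given: they have to be found in the camera images.
- valve: the rebuilt flow-control valve: aluminium body 100 x 90 x 60 mm screwed to a steel plate 150 x 120 x 8 mm fixed to the bench; top of the body 68 mm above the bench. Origin: underside of the plate, below the knob; z up. On top a steel collar, 57 mm across, 12 mm high, then the knob. Yellow port plugs on its y sides reach 69 mm out, a gauge lies face up on its +x side (to 129 mm out, 48 mm high).
- knob_axis (a point): point of the valve body on the knob's axis, 102 mm above the bench, a good height to grip; it does not turn with the knob. The knob is round, ribbed, black and blank, 50 mm across, 82 to 112 mm above the bench, axis vertical; clockwise from above closes. A grip of 15 to 25 N turns it. The closed stop, just past the closed notch, gives about 2.4 N m per rad: 0.25 N m is finger-tight, 0.45 harms it.
- spindle_end (a point): brass end of the threaded spindle in the middle of the knob's top, 113.5 mm above the bench; it rises only 0.05 mm a click as the knob opens, far less than can be measured. At the start the valve is about 3 to 5 clicks open. Clicks are evenly spaced, 15 to 30 degrees apart: each needs about 0.15 N m to leave its notch, turns freely over the top, then springs by itself (0.12 N m) into the next.
- cap: red protective cap, a plain cup standing mouth down on the bench: 66 mm outside, 60 mm bore, 53 mm high, closed top 4 mm thick, about 80 g. Origin: centre of its open rim, underside; z up. It goes over the knob and collar (1.5 mm play all round) until its rim rests on the valve body, its origin then 68 mm above the bench.
- bush: brass flanged bush, 68 mm flange, 42 mm high, a bystander; origin under its centre.
- socket: steel socket 32 mm across, 40 mm high, a bystander; origin under its centre.
- grease: round tin 72 mm across, 75 mm high, a bystander; origin under its centre.
Things that resemble listed ones, but are neither listed nor needed, are in the scene too. Leave any brown look-alike of the valve alone.

How it is judged:
By the outcome, as a careful person would: the job done as asked, in the order asked, and still so for the second after the job is handed in, with the robot touching nothing.
It also fails if it takes over 72 s, if anything falls off the work surface, if the arm or the gripper's body presses on something with over 40 N, if the wrist force passes 120 N, or if a joint passes its speed limit or range.

## Robot

A 6-joint arm with a two-finger parallel gripper is mounted at the origin on the work surface. World frame = base frame: x ahead of the robot, y to its left, z up, the work surface at z = 0. Lengths are in mm, angles in rad, forces in N, time in s.
With the tool pointing down it reaches from about 400 to 825 mm from the base axis. Payload 7 kg.
Tool frame: the origin (TCP) lies on the centre line of the jaws, within the pads' length; the fingertips stand bot.tip_extent ahead of it and the grasp point (between the pads) is the TCP (bot.tip_extent is the distance from the TCP to the fingertips, in mm); z points along the fingers, y is the line along which they close (so a half turn about z gives the same grasp; the last joint's range is limited). The gripper opens to 88 mm and grips with 3 to 60 N. Pads are 19 mm wide; open, the fingers measure 130 mm over their backs; the gripper's body (78 mm by 193 mm) begins 47 mm behind the grasp point.
Start: joints at [1.575, 0.359, 0.012, 0, -1.224, -0.288], TCP at [189.013, 647.973, 245.561] pointing down, gripper open.
Joint ranges: [-3.07, 3.07], [-1.43, 2.12], [-1.02, 1.25], [-3.03, 1.67], [-3.05, -0], [-3.03, 3.03]. Speed limits (rad/s): [2.39, 2.39, 3.01, 3.14, 3.14, 3.14].

## Interface

Orientations are given as a rotation vector (axis times angle).
In Python, from station import bot gives the robot as it stands.
- The arm moves only by the shell command python3 -m pendant 'ROWS' [OPENING] [FORCE]. ROWS is JSON, a list of rows, each an object with "offset": the shift along the tool's x, y, z in cm, a list of three; "turn": the turn about the tool's z in degrees. In form: [{"offset": [x, y, z], "turn": turn}, ...]. A call has 1 to 8 rows; each row shifts and turns the commanded pose from where the row before left it, along the tool's axes as they then stand; what a row does not reach is not made up. A row lasts 1/8 s, in which the tool goes at most 62.5 mm and 10.7 degrees, less where a joint would pass 70% of its speed; a pose out of reach is approached as far as the arm can. A call is refused whole if a number of a shift passes 6.25 or a number of a turn 10.7, either way. A call with a gripper value outside its range is refused whole. OPENING is the closure in counts, from 0 (fully open) to 255 (shut), set as the call begins (- or left out, the last holds). The fingers move at their own pace and stop on an object; FORCE is the grip in N (left out, the last holds). Time passes only in rows, so rows that do not move let the fingers close. It gives the time, the measured TCP pose, the force, the opening and the grip force at its end, in the units of the state.
- bot.read_state(): the state, without advancing time (a new reading comes with each control period).
- bot.read_camera(name): name is "side" or "top"; returns a dict with "color" (420x560x3 uint8, blue, green, red), "fx", "fy", "cx", "cy" (pixels), "origin" and "orientation" of the camera in the world. Camera axes: x right, y down, z forward; pixel columns grow to the right and rows downward; lengths in mm; the calibration is good to about 2 mm. A picture is of the moment at which its call begins. There is no depth.
- bot.close_job(): hands the job in; it is judged then, once.
The state is a dict: "time": time; "joints": joint angles; "qvel": joint speeds; "effort": joint torques, N m; "eef_pos": TCP position; "tool_rot": TCP orientation; "wrist_force": force on the tool from outside, world axes, zero at the start; "torque": the same for the moment, N m; "grip_width": opening from 0.0 (shut) to 1.0 (fully open); "finger_force": force on a finger pad.
Only numpy, scipy, OpenCV 4.12 (cv2) and the standard library are available. Lean on these libraries where they do the work, as an engineer would, in place of code of your own. Each camera call takes 0.05 s, during which the arm holds its last target. There are 200 camera calls.

## Working session

There is one attempt and no reset: what is moved stays moved. The work goes in short steps, Python scripts to look and compute and a shell command to move; the robot and the scene stay as the last step left them, time stands still between calls to the robot, and variables do not carry over. Pictures are saved under pics/ and viewed, at most 10 in all, crops included, and the job is handed in when it is done.

```bash
ls; mkdir -p pics
python3 - <<'E'
from station import bot
import cv2
s=bot.read_state();print({k:(v if not hasattr(v,'round') else v) for k,v in s.items()},bot.tip_extent)
for n in("side","top"):
    c=bot.read_camera(n);cv2.imwrite(f"pics/{n}0.png",c["color"]);print(n,[c[k] for k in("fx","fy","cx","cy","origin","orientation")])
E
```

```text
pics
{'time': 0.0, 'joints': array([ 1.57510626e+00,  3.59346968e-01,  1.10678872e-02, -3.54228247e-04,
       -1.22406534e+00, -2.88058493e-01]), 'qvel': array([ 4.06950988e-04, -1.99249552e-04, -2.45594440e-04, -2.39140880e-03,
        6.78843475e-06,  3.32592888e-04]), 'effort': array([-2.94898982e-04, -5.82719994e+01,  2.93051541e+01,  6.99695393e+00,
        6.97085430e-03, -1.56166111e-04]), 'eef_pos': array([188.89116362, 647.56767985, 244.6516532 ]), 'tool_rot': array([ 3.10843716e+00, -4.44181531e-01, -1.63281256e-04]), 'wrist_force': array([-0.68426212,  0.12774946, -0.03361624]), 'torque': array([-0.04167845,  0.0634643 , -0.00177374]), 'finger_force': 0.0, 'grip_width': 1.0038722438639607} 19.0
side [447.3377503681225, 447.3377503681225, 274.89766736626285, 206.46101300120276, array([ 306.3535561 , -993.58103417, 1091.27139693]), array([-2.35024073,  0.11252564, -0.03750588])]
top [484.9093078187589, 484.9093078187589, 269.0402866310746, 211.73993037967915, array([ 150.05961276,   -4.22073667, 1643.26018422]), array([-2.11058933,  2.14911059, -0.16837826])]
```

View pics/top0.png

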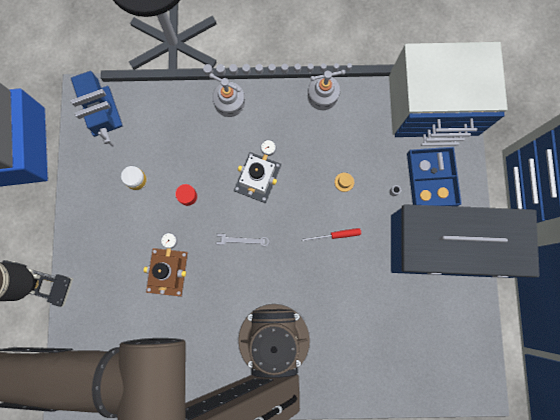

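View pics/side0.png

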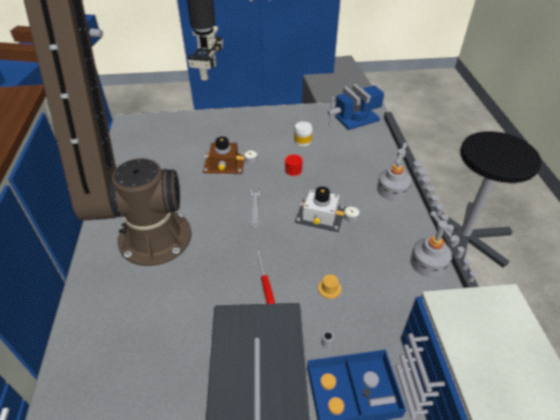

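The top picture shows these candidates for the valve:
- the aluminium one, knob at (257,171) in top and (322,193) in side
- a brown look-alike at (162,270) in top and (222,143) in side, to be left alone

The red cap is at (186,195) in top and (293,165) in side. The tin is at (133,177), the bush at (345,182) and the socket at (396,190). The red screwdriver handle at (345,233) is not the cap. I choose the aluminium valve and the red cup.

```bash
cat > h.py <<'E'
import numpy as np,cv2
from scipy.spatial.transform import Rotation as R
from station import bot
def ray(c,uv):
    d=np.array([(uv[0]-c["cx"])/c["fx"],(uv[1]-c["cy"])/c["fy"],1.]);return np.array(c["origin"]),R.from_rotvec(c["orientation"]).as_matrix()@d
def onz(c,uv,z):
    o,d=ray(c,uv);return o+d*(z-o[2])/d[2]
def proj(c,p):
    q=R.from_rotvec(c["orientation"]).as_matrix().T@(np.array(p)-c["origin"]);return np.array([c["fx"]*q[0]/q[2]+c["cx"],c["fy"]*q[1]/q[2]+c["cy"]])
def tri(c1,u1,c2,u2):
    A=[];b=[]
    for c,u in((c1,u1),(c2,u2)):
        o,d=ray(c,u);d/=np.linalg.norm(d);P=np.eye(3)-np.outer(d,d);A.append(P);b.append(P@o)
    return np.linalg.lstsq(np.vstack(A),np.hstack(b),rcond=None)[0]
def blob(mask,uv,r=25):
    n,l,s,c=cv2.connectedComponentsWithStats(mask.astype(np.uint8))
    k=[i for i in range(1,n) if s[i,4]>8]
    i=min(k,key=lambda i:np.hypot(*(c[i]-uv)));return c[i],s[i]
E
python3 - <<'E'
from h import *
ct,cs=bot.read_camera("top"),bot.read_camera("side")
for n,c,k,v in(("top",ct,(257,171),(186,195)),("side",cs,(322,193),(293,165))):
    im=c["color"].astype(int);b,g,r=im[...,0],im[...,1],im[...,2]
    print(n,"cap",blob((r>110)&(g<70)&(b<70),v)); 
    print(n,"knob",blob((im.max(2)<50),k))
for nm,uv,z in(("cap",(186,195),53),("knob",(257,171),112),("tin",(133,177),75),("bush",(345,182),42),("socket",(396,190),40),("brown",(162,270),112)): print(nm,onz(ct,uv,z).round(1))
print(tri(ct,(257,171),cs,(322,188)).round(1))
for uv in((268,147),): print("gauge",onz(ct,uv,48))
a=cv2.resize(ct["color"][130:220,110:300],None,fx=4,fy=4,interpolation=cv2.INTER_CUBIC)
b=cv2.resize(cs["color"][140:240,270:370],None,fx=2.3,fy=2.3,interpolation=cv2.INTER_CUBIC)
o=np.zeros((600,760,3),np.uint8);o[:360]=a;o[360:590,:230]=b;cv2.imwrite("pics/crop1.png",o)
E
```

```text
top cap (array([185.74048443, 194.21107266]), array([176, 185,  21,  20, 289], dtype=int32))
top knob (array([256.86666667, 170.92      ]), array([249, 163,  15,  16,  75], dtype=int32))
side cap (array([293.13398693, 164.69281046]), array([285, 155,  17,  21, 306], dtype=int32))
side knob (array([321.89147287, 194.58139535]), array([316, 187,  13,  15, 129], dtype=int32))
cap [480.6 285.7  53. ]
knob [543.4  44.7 112. ]
tin [540.6 459.2  75. ]
bush [ 517.3 -249.9   42. ]
socket [ 486.7 -420.5   40. ]
brown [229.  347.9 112. ]
[544.1  44.4 124.1]
gauge [643.39060213   8.11300482  48.        ]
```

View pics/crop1.png

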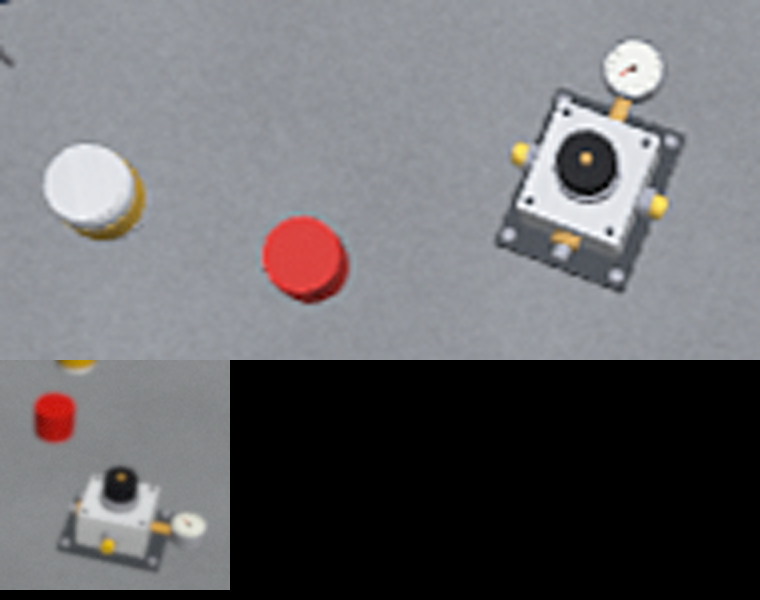

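The crop confirms the choice: aluminium body, blank black knob with its spindle at crop (586,158), gauge up and right of it, and the red cup with its top face centred at crop (303,255).

Run:
```python
from h import *
ct,cs=bot.read_camera("top"),bot.read_camera("side")
def sp(c,uv):
    x,y=uv;w=c["color"][y-5:y+6,x-5:x+6].astype(float);m=np.clip(w[...,2]-w[...,0]-25,0,None)
    Y,X=np.mgrid[y-5:y+6,x-5:x+6];return (X*m).sum()/m.sum(),(Y*m).sum()/m.sum(),m.max()
a,b=sp(ct,(257,170)),sp(cs,(323,191));print(a,b,tri(ct,a[:2],cs,b[:2]).round(1),onz(ct,a[:2],113.5).round(1),onz(cs,b[:2],113.5).round(1))
# cap: bright top face
im=ct["color"].astype(int);print(blob((im[...,2]>195)&(im[...,1]<90),(186,194)))
# cap whole-silhouette fit against both views
from scipy.optimize import least_squares
th=np.linspace(0,2*np.pi,60)
def sil(c,x,y):
    p=np.array([proj(c,(x+33*np.cos(t),y+33*np.sin(t),z)) for z in(0,53) for t in th])
    m=np.zeros((420*4,560*4),np.uint8);cv2.fillConvexPoly(m,cv2.convexHull(((p+.5)*4).astype(np.int32)),1)
    M=cv2.moments(m,True);return np.array([M["m10"]/M["m00"]/4-.5,M["m01"]/M["m00"]/4-.5])
for c,uv in((ct,(186,194)),(cs,(293,165))):
    i=c["color"].astype(int);q,s=blob((i[...,2]-i[...,1]>60),uv)
    print(q,s,least_squares(lambda v:sil(c,*v)-q,[480,286],diff_step=.01).x.round(1))
print(R.from_rotvec(bot.read_state()["tool_rot"]).as_matrix().round(3))
g=[onz(ct,(110+x/4,130+y/4),z)[:2] for x,y,z in((633,69,48),(586,158,113.5),(521,154,40),(657,206,40))]
v=g[0]-g[1];w=g[2]-g[3];print("valve yaw",np.degrees(np.arctan2(v[1],v[0])),np.degrees(np.arctan2(w[1],w[0]))-90)
```

```text
(np.float64(256.02952029520293), np.float64(169.00369003690037), np.float64(105.0)) (np.float64(322.2237762237762), np.float64(190.46328671328672), np.float64(68.0)) [550.1  47.8 111. ] [549.8  47.7 113.5] [549.2  45.1 113.5]
(array([184.79779412, 193.22426471]), array([176, 184,  19,  19, 272], dtype=int32))
[185.69101124 194.14044944] [175 184  22  22 356] [488.2 290.6]
[293.48059701 164.31641791] [285 154  18  22 335] [488.8 289.4]
[[ 0.96  -0.28  -0.   ]
 [-0.28  -0.96  -0.001]
 [ 0.     0.001 -1.   ]]
valve yaw -22.42526170043767 -22.52304030283102
```

```bash
cat > d.py <<'E'
import sys
from h import *
def delta(x,y,z):
    s=bot.read_state();M=R.from_rotvec(s["tool_rot"]).as_matrix()
    return s,(M.T@(np.array([x,y,z])-s["eef_pos"])/10).round(2),np.degrees(np.arctan2(M[1,0],M[0,0])).round(1)
if __name__=="__main__":
    s,d,yaw=delta(*map(float,sys.argv[1:4]));print("delta cm",d,"yaw",yaw,"j",s["joints"].round(2),"pos",s["eef_pos"].round(1),"F",s["wrist_force"].round(2),"T",s["torque"].round(3))
E
python3 -m pendant '[{"offset":[4.28,3.97,0.6],"turn":0},{"offset":[4.28,3.97,0.6],"turn":0},{"offset":[4.28,3.97,0.6],"turn":0},{"offset":[4.28,3.97,0.6],"turn":0},{"offset":[4.28,3.97,0.6],"turn":0},{"offset":[4.28,3.97,0.6],"turn":0},{"offset":[4.28,3.97,0.6],"turn":0},{"offset":[4.28,3.97,0.6],"turn":0}]' 0 20
python3 -m pendant '[{"offset":[4.28,3.97,0.6],"turn":0},{"offset":[4.28,3.97,0.6],"turn":0},{"offset":[4.28,3.97,0.6],"turn":0},{"offset":[4.28,3.97,0.6],"turn":0},{"offset":[0,0,0],"turn":0},{"offset":[0,0,0],"turn":0}]'
python3 d.py 549.6 46.8 102
```

```text
time: 1.3
eef_pos: [429.5, 245.6, 197.8]
tool_rot: [-3.109, 0.443, -0.001]
wrist_force: [0.6, 0.8, -0.7]
grip_width: 1.001
finger_force: 0.0
time: 2.05
eef_pos: [548.5, 46.5, 173.4]
tool_rot: [3.11, -0.446, -0.001]
wrist_force: [-0.9, 0.9, -0.5]
grip_width: 0.996
finger_force: 0.0
delta cm [ 0.09 -0.06  7.14] yaw -16.3 j [ 0.44  0.22 -0.36 -0.   -0.99  0.85] pos [548.5  46.5 173.4] F [-0.89  0.9  -0.5 ] T [ 0.051  0.031 -0.055]
```

```bash
python3 -m pendant '[{"offset":[0.05,-0.03,3],"turn":0},{"offset":[0.04,-0.03,2.5],"turn":0},{"offset":[0,0,1.55],"turn":0},{"offset":[0,0,0],"turn":0},{"offset":[0,0,0],"turn":0}]'
python3 d.py 549.6 46.8 102; python3 -m pendant '[{"offset":[0,0,0],"turn":0},{"offset":[0,0,0],"turn":0},{"offset":[0,0,0],"turn":0},{"offset":[0,0,0],"turn":0},{"offset":[0,0,0],"turn":0},{"offset":[0,0,0],"turn":0},{"offset":[0,0,0],"turn":0}]' 150 20
python3 d.py 549.6 46.8 102
python3 - <<'E'
from h import *
c=bot.read_camera("side");cv2.imwrite("pics/grip.png",cv2.resize(c["color"][130:260,250:400],None,fx=4,fy=4,interpolation=2))
E
```

```text
time: 2.68
eef_pos: [550.3, 47.8, 104.0]
tool_rot: [-3.11, 0.443, -0.002]
wrist_force: [0.3, 0.4, 1.3]
grip_width: 1.001
finger_force: 0.0
delta cm [-0.04  0.11  0.2 ] yaw -16.2 j [ 0.44  0.29 -0.44  0.   -0.83  0.85] pos [550.3  47.8 104. ] F [0.28 0.43 1.32] T [ 0.024 -0.015  0.032]
time: 3.55
eef_pos: [549.6, 46.7, 103.1]
tool_rot: [3.109, -0.444, -0.0]
wrist_force: [-0.2, -5.2, 2.2]
grip_width: 0.572
finger_force: 20.0
delta cm [ 0.   -0.01  0.11] yaw -16.3 j [ 0.44  0.29 -0.44  0.   -0.83  0.85] pos [549.6  46.7 103.1] F [-0.2  -5.24  2.16] T [-1.692  0.164  0.002]
```

View pics/grip.png

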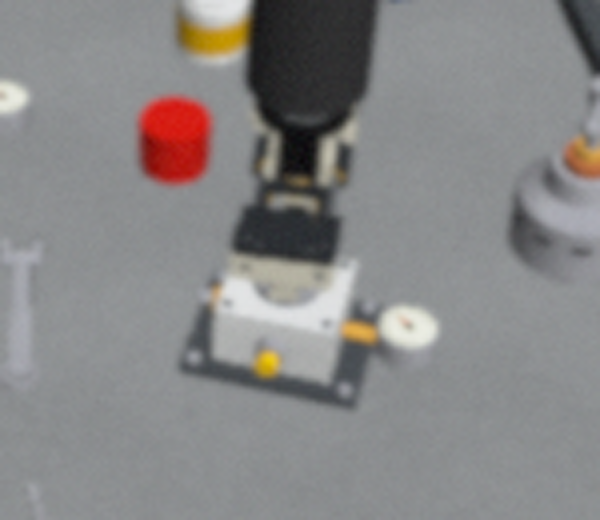

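The side picture shows the fingers closed on the knob of the aluminium valve at crop (285,260), clear of the body. The opening of 50.3 mm matches the knob. There is a small side load, so I nudge to centre and start turning while logging torque.

```bash
cat > p.sh <<'E'
python3 - <<'E'
from h import *
s=bot.read_state();M=R.from_rotvec(s["tool_rot"]).as_matrix()
print("t",round(s["time"],2),"yaw",np.degrees(np.arctan2(M[1,0],M[0,0])).round(1),"Tz",s["torque"][2].round(3),"Ftool",(M.T@s["wrist_force"]).round(1),"w",round(s["grip_width"]*88,1),"pos",s["eef_pos"].round(1),"j6",s["joints"][5].round(2))
E
E
python3 -m pendant '[{"offset":[0,0.05,0],"turn":0},{"offset":[0,0,0],"turn":0}]' >/dev/null; sh p.sh
python3 -m pendant '[{"offset":[0,0,0],"turn":3}]'>/dev/null; sh p.sh
python3 -m pendant '[{"offset":[0,0,0],"turn":3}]'>/dev/null; sh p.sh
python3 -m pendant '[{"offset":[0,0,0],"turn":3}]'>/dev/null; sh p.sh
python3 -m pendant '[{"offset":[0,0,0],"turn":3}]'>/dev/null; sh p.sh
python3 -m pendant '[{"offset":[0,0,0],"turn":3}]'>/dev/null; sh p.sh
python3 -m pendant '[{"offset":[0,0,0],"turn":3}]'>/dev/null; sh p.sh
```

```text
t 3.85 yaw -16.3 Tz 0.044 Ftool [-0.1  3.4 -2.8] w 49.7 pos [549.6  46.7 103.1] j6 0.85
t 3.98 yaw -19.3 Tz 0.157 Ftool [ 0.2  3.7 -4.7] w 49.6 pos [549.6  46.7 103.1] j6 0.79
t 4.1 yaw -22.3 Tz 0.03 Ftool [ 1.4  4.3 -2.2] w 49.8 pos [549.6  46.6 103.1] j6 0.74
t 4.22 yaw -25.4 Tz 0.065 Ftool [ 1.8  3.4 -3.8] w 50.1 pos [549.6  46.6 103.1] j6 0.69
t 4.35 yaw -28.4 Tz -0.064 Ftool [ 1.3  2.8 -3.5] w 49.9 pos [549.5  46.6 103.1] j6 0.64
t 4.47 yaw -31.4 Tz 0.024 Ftool [ 1.8  4.4 -2.9] w 49.7 pos [549.5  46.6 103.1] j6 0.58
t 4.6 yaw -34.4 Tz -0.022 Ftool [ 2.4  2.9 -3.2] w 50.1 pos [549.5  46.6 103.1] j6 0.53
```

```bash
cat > p.sh <<'E'
python3 - <<'E'
from h import *
L=[]
for i in range(3):
    s=bot.read_state();M=R.from_rotvec(s["tool_rot"]).as_matrix();L.append(np.r_[s["torque"][2],M.T@s["wrist_force"]])
    if i<2: bot.read_camera("side")
a=np.array(L);m=a.mean(0)
print("t",round(s["time"],2),"yaw",np.degrees(np.arctan2(M[1,0],M[0,0])).round(1),"Tz",m[0].round(3),a[:,0].round(3),"Ft",m[1:].round(1),"j6",s["joints"][5].round(2))
E
E
python3 -m pendant '[{"offset":[-0.02,0.05,0],"turn":3}]'>/dev/null; sh p.sh
python3 -m pendant '[{"offset":[0,0,0],"turn":3}]'>/dev/null; sh p.sh
python3 -m pendant '[{"offset":[0,0,0],"turn":3}]'>/dev/null; sh p.sh
python3 -m pendant '[{"offset":[0,0,0],"turn":3}]'>/dev/null; sh p.sh
python3 -m pendant '[{"offset":[0,0,0],"turn":3}]'>/dev/null; sh p.sh
python3 -m pendant '[{"offset":[0,0,0],"turn":3}]'>/dev/null; sh p.sh
python3 -m pendant '[{"offset":[0,0,0],"turn":3}]'>/dev/null; sh p.sh
```

```text
t 4.83 yaw -37.3 Tz 0.086 [0.065 0.088 0.103] Ft [ 3.2  2.  -1.3] j6 0.48
t 5.05 yaw -40.2 Tz 0.086 [0.077 0.059 0.122] Ft [ 2.4  2.5 -2.1] j6 0.43
t 5.28 yaw -43.2 Tz 0.111 [ 0.173 -0.009  0.168] Ft [ 2.8  1.5 -2.2] j6 0.38
t 5.5 yaw -46.2 Tz 0.006 [ 0.027  0.026 -0.036] Ft [ 3.   0.5 -2.4] j6 0.33
t 5.72 yaw -49.2 Tz 0.003 [ 0.055 -0.028 -0.018] Ft [ 3.3  0.9 -1.9] j6 0.27
t 5.95 yaw -52.2 Tz -0.043 [ 0.054 -0.106 -0.076] Ft [ 3.1  0.1 -1.9] j6 0.22
t 6.17 yaw -55.1 Tz -0.063 [-0.013 -0.1   -0.077] Ft [ 3.6  0.1 -2.1] j6 0.17
```

```bash
python3 -m pendant '[{"offset":[0.05,0,0],"turn":3}]'>/dev/null; sh p.sh
python3 -m pendant '[{"offset":[0,0,0],"turn":3}]'>/dev/null; sh p.sh
python3 -m pendant '[{"offset":[0,0,0],"turn":3}]'>/dev/null; sh p.sh
python3 -m pendant '[{"offset":[0,0,0],"turn":3}]'>/dev/null; sh p.sh
python3 -m pendant '[{"offset":[0,0,0],"turn":3}]'>/dev/null; sh p.sh
python3 -m pendant '[{"offset":[0,0,0],"turn":3}]'>/dev/null; sh p.sh
```

```text
t 6.4 yaw -58.1 Tz 0.122 [0.328 0.002 0.037] Ft [ 0.  0. -4.] j6 0.12
t 6.62 yaw -61.1 Tz 0.105 [ 0.215 -0.006  0.107] Ft [-0.7  0.4 -3.2] j6 0.06
t 6.85 yaw -64.1 Tz -0.028 [-0.008 -0.016 -0.06 ] Ft [-1.9  0.6 -4.9] j6 0.01
t 7.08 yaw -67.1 Tz -0.015 [ 0.066 -0.146  0.035] Ft [-2.3  0.6 -4.4] j6 -0.04
t 7.3 yaw -70.1 Tz -0.069 [-0.03  -0.056 -0.12 ] Ft [-3.1  0.3 -5. ] j6 -0.09
t 7.53 yaw -73.2 Tz -0.175 [-0.005 -0.219 -0.302] Ft [-3.   1.  -5.5] j6 -0.14
```

```bash
python3 -m pendant '[{"offset":[-0.03,0,0],"turn":3}]'>/dev/null; sh p.sh
python3 -m pendant '[{"offset":[0,0,0],"turn":3}]'>/dev/null; sh p.sh
python3 -m pendant '[{"offset":[0,0,0],"turn":3}]'>/dev/null; sh p.sh
```

```text
t 7.75 yaw -76.1 Tz -0.012 [ 0.065 -0.053 -0.048] Ft [-1.6  0.8 -5.3] j6 -0.2
t 7.97 yaw -79.1 Tz 0.081 [0.117 0.054 0.071] Ft [-1.7  0.9 -4.3] j6 -0.25
t 8.2 yaw -82.2 Tz 0.004 [0.003 0.002 0.006] Ft [-1.9  1.1 -5. ] j6 -0.3
```

```bash
python3 -m pendant '[{"offset":[-0.01,0.01,0],"turn":3}]'>/dev/null; sh p.sh
python3 -m pendant '[{"offset":[0,0,0],"turn":3}]'>/dev/null; sh p.sh
python3 -m pendant '[{"offset":[0,0,0],"turn":3}]'>/dev/null; sh p.sh
python3 -m pendant '[{"offset":[0,0,0],"turn":3}]'>/dev/null; sh p.sh
python3 -m pendant '[{"offset":[0,0,0],"turn":2}]'>/dev/null; sh p.sh
python3 -m pendant '[{"offset":[0,0,0],"turn":2}]'>/dev/null; sh p.sh
```

```text
t 8.43 yaw -85.2 Tz -0.044 [-0.009 -0.068 -0.055] Ft [-1.4  0.8 -5.1] j6 -0.36
t 8.65 yaw -88.2 Tz -0.035 [-0.022 -0.105  0.024] Ft [-1.1  1.4 -5.9] j6 -0.41
t 8.88 yaw -91.2 Tz -0.052 [-0.007 -0.101 -0.048] Ft [-0.8  1.4 -5.2] j6 -0.46
t 9.1 yaw -94.2 Tz -0.09 [ 0.091 -0.144 -0.216] Ft [-1.   1.9 -5.3] j6 -0.51
t 9.32 yaw -96.1 Tz -0.01 [ 0.043 -0.038 -0.037] Ft [-1.5  1.5 -5.2] j6 -0.55
t 9.55 yaw -98.1 Tz 0.222 [0.334 0.147 0.186] Ft [-1.   1.9 -5.8] j6 -0.58
```

```bash
python3 -m pendant '[{"offset":[0,0,0],"turn":0},{"offset":[0,0,0],"turn":0}]'>/dev/null; sh p.sh
python3 -m pendant '[{"offset":[0,0,0],"turn":1.5}]'>/dev/null; sh p.sh;sh p.sh
python3 -m pendant '[{"offset":[0,0,0],"turn":1.5}]'>/dev/null; sh p.sh;sh p.sh
```

```text
t 9.9 yaw -98.1 Tz 0.169 [0.158 0.197 0.153] Ft [-0.7  2.  -5.3] j6 -0.58
t 10.12 yaw -99.6 Tz 0.199 [0.153 0.201 0.243] Ft [-0.8  1.8 -5.2] j6 -0.61
t 10.22 yaw -99.6 Tz 0.278 [0.243 0.291 0.3  ] Ft [-0.9  1.9 -5.4] j6 -0.61
t 10.45 yaw -101.1 Tz 0.37 [0.415 0.32  0.376] Ft [-0.9  2.2 -5.7] j6 -0.63
t 10.55 yaw -101.1 Tz 0.279 [0.376 0.201 0.259] Ft [-0.9  2.  -5.6] j6 -0.63
```

Torque climbed steadily to about 0.3 N m at yaw −101, well over a click's 0.15, so this is the stop. Notches crossed at about −36, −56.5, −76.3 and −96.2, which gives a pitch of about 20° with the closed notch at −96.2. Four clicks back is yaw −16.3.

```bash
python3 -m pendant '[{"offset":[0,0,0],"turn":-5},{"offset":[0,0,0],"turn":-5},{"offset":[0,0,0],"turn":-5},{"offset":[0,0,0],"turn":-5},{"offset":[0,0,0],"turn":-5}]'>/dev/null; sh p.sh
python3 -m pendant '[{"offset":[0,0,0],"turn":-5},{"offset":[0,0,0],"turn":-5},{"offset":[0,0,0],"turn":-5},{"offset":[0,0,0],"turn":-5}]'>/dev/null; sh p.sh
python3 -m pendant '[{"offset":[0,0,0],"turn":-5},{"offset":[0,0,0],"turn":-5},{"offset":[0,0,0],"turn":-2}]'>/dev/null; sh p.sh
python3 -m pendant '[{"offset":[0,0,0],"turn":-4},{"offset":[0,0,0],"turn":-4}]'>/dev/null; sh p.sh
python3 -m pendant '[{"offset":[0,0,0],"turn":-4}]'>/dev/null; sh p.sh
python3 -m pendant '[{"offset":[0,0,0],"turn":-4}]'>/dev/null; sh p.sh
python3 -m pendant '[{"offset":[0,0,0],"turn":-4}]'>/dev/null; sh p.sh
python3 -m pendant '[{"offset":[0,0,0],"turn":-4}]'>/dev/null; sh p.sh
```

```text
t 11.28 yaw -76.0 Tz -0.084 [-0.18  -0.082  0.009] Ft [-1.2  0.9 -5. ] j6 -0.2
t 11.88 yaw -56.2 Tz -0.027 [-0.145  0.025  0.04 ] Ft [-1.1 -0.3 -4.3] j6 0.15
t 12.35 yaw -44.3 Tz 0.072 [-0.01   0.063  0.164] Ft [-0.7 -0.2 -3.6] j6 0.36
t 12.7 yaw -36.3 Tz 0.006 [-0.087  0.062  0.043] Ft [-0.8 -1.8 -3.4] j6 0.5
t 12.93 yaw -32.4 Tz -0.079 [-0.144  0.042 -0.135] Ft [-0.1 -1.9 -3.7] j6 0.57
t 13.15 yaw -28.4 Tz -0.061 [-0.081 -0.031 -0.072] Ft [ 0.5 -1.9 -3.5] j6 0.64
t 13.38 yaw -24.4 Tz 0.031 [0.032 0.001 0.06 ] Ft [ 0.9 -2.5 -2.9] j6 0.71
t 13.6 yaw -20.4 Tz 0.083 [0.044 0.065 0.142] Ft [ 1.  -2.5 -2.8] j6 0.78
```

```bash
python3 -m pendant '[{"offset":[0,0,0],"turn":-4},{"offset":[0,0,0],"turn":0}]'>/dev/null; sh p.sh
python3 -m pendant '[{"offset":[0,0,0],"turn":0},{"offset":[0,0,0],"turn":0},{"offset":[0,0,0],"turn":0},{"offset":[0,0,0],"turn":0},{"offset":[0,0,0],"turn":0}]' 0; sh p.sh
python3 -m pendant '[{"offset":[0,0,-4],"turn":0},{"offset":[0,0,-5],"turn":0},{"offset":[0,0,-3],"turn":0}]'; python3 d.py 488.5 290 200
python3 d.py 488.5 290 40
```

```text
t 13.95 yaw -16.4 Tz 0.081 [0.055 0.088 0.1  ] Ft [ 1.3 -3.2 -2.4] j6 0.84
time: 14.58
eef_pos: [549.1, 46.2, 103.0]
tool_rot: [3.11, -0.445, -0.0]
wrist_force: [0.4, -0.4, -0.8]
grip_width: 0.992
finger_force: 0.0
t 14.68 yaw -16.3 Tz -0.008 [ 0.013 -0.032 -0.004] Ft [0.4 0.1 0.1] j6 0.85
time: 15.05
eef_pos: [549.9, 46.5, 225.7]
tool_rot: [-3.109, 0.444, -0.004]
wrist_force: [0.2, 0.4, -0.3]
grip_width: 1.004
finger_force: 0.0
delta cm [-12.71 -21.66   2.57] yaw -16.2 j [ 0.44  0.17 -0.29  0.   -1.1   0.85] pos [549.9  46.5 225.7] F [ 0.17  0.39 -0.29] T [ 0.051 -0.057 -0.008]
delta cm [-12.75 -21.64  18.57] yaw -16.2 j [ 0.44  0.17 -0.29  0.   -1.1   0.85] pos [549.9  46.5 225.7] F [ 0.17  0.39 -0.29] T [ 0.051 -0.057 -0.008]
```

```bash
python3 -m pendant '[{"offset":[-2.54,-4.33,0.5],"turn":0},{"offset":[-2.54,-4.33,0.5],"turn":0},{"offset":[-2.54,-4.33,0.5],"turn":0},{"offset":[-2.54,-4.33,0.5],"turn":0},{"offset":[-2.55,-4.33,0.5],"turn":0},{"offset":[0,0,0],"turn":0},{"offset":[0,0,0],"turn":0}]'; python3 d.py 488.5 290 30
python3 - <<'E'
from h import *
o=np.hstack([cv2.resize(bot.read_camera(n)["color"][a:a+100,b:b+100],None,fx=4,fy=4,interpolation=2) for n,a,b in(("top",145,140),("side",110,240))]);cv2.imwrite("pics/cap.png",o)
E
```

```text
time: 15.92
eef_pos: [487.6, 289.8, 197.9]
tool_rot: [3.11, -0.443, -0.0]
wrist_force: [0.2, -1.0, -0.3]
grip_width: 1.0
finger_force: 0.0
delta cm [ 0.09 -0.06 16.79] yaw -16.2 j [ 0.88  0.22 -0.3  -0.   -1.05  0.41] pos [487.6 289.8 197.9] F [ 0.18 -1.01 -0.26] T [-0.119  0.01   0.035]
```

View pics/cap.png

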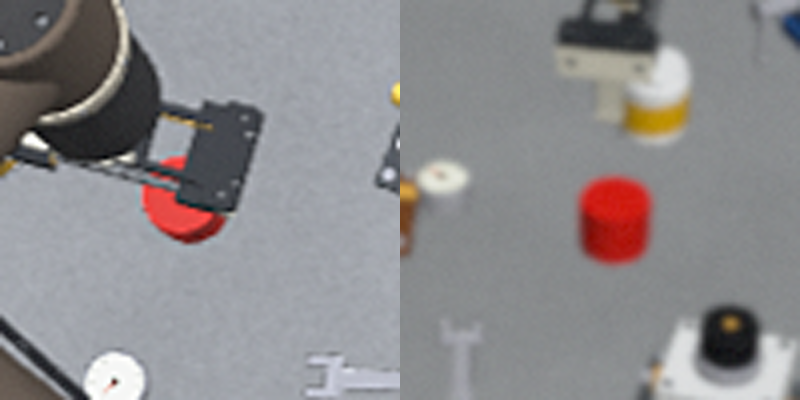

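The top crop shows the hand over the cap, with the red edge at crop (190,215). The side crop shows the cap at (615,215) below the hand, and the knob untouched at (730,340). I descend in two stages and squeeze lightly twice, 90° apart, so the cap is centred both ways.

```bash
python3 -m pendant '[{"offset":[0.03,-0.02,5],"turn":0},{"offset":[0.03,-0.02,5],"turn":0},{"offset":[0,0,1.7],"turn":0},{"offset":[0,0,1],"turn":0}]' - 5
python3 -m pendant '[{"offset":[0,0,1.5],"turn":0},{"offset":[0,0,1.5],"turn":0},{"offset":[0,0,1],"turn":0},{"offset":[0,0,0],"turn":0},{"offset":[0,0,0],"turn":0}]'; python3 d.py 488.5 290 30
python3 -m pendant '[{"offset":[0,0,0],"turn":0},{"offset":[0,0,0],"turn":0},{"offset":[0,0,0],"turn":0},{"offset":[0,0,0],"turn":0},{"offset":[0,0,0],"turn":0},{"offset":[0,0,0],"turn":0}]' 120 5
sh p.sh
```

```text
time: 16.52
eef_pos: [488.7, 288.8, 70.2]
tool_rot: [3.109, -0.446, -0.001]
wrist_force: [1.3, 0.2, 1.3]
grip_width: 1.0
finger_force: 0.0
time: 17.15
eef_pos: [488.7, 290.2, 31.4]
tool_rot: [-3.11, 0.444, -0.001]
wrist_force: [1.0, -0.5, 0.4]
grip_width: 0.997
finger_force: 0.0
delta cm [-0.01  0.03  0.14] yaw -16.2 j [ 0.88  0.41 -0.47  0.   -0.68  0.41] pos [488.7 290.2  31.4] F [ 0.98 -0.46  0.36] T [-0.011 -0.023  0.031]
time: 17.9
eef_pos: [488.5, 290.0, 31.3]
tool_rot: [-3.11, 0.444, -0.0]
wrist_force: [-2.0, 0.5, 4.6]
grip_width: 0.744
finger_force: 5.0
t 18.0 yaw -16.3 Tz 0.009 [ 0.015  0.04  -0.026] Ft [-1.4  0.7 -4.9] j6 0.41
```

```bash
python3 -m pendant '[{"offset":[0,0,0],"turn":0},{"offset":[0,0,0],"turn":0},{"offset":[0,0,0],"turn":0},{"offset":[0,0,0],"turn":0},{"offset":[0,0,0],"turn":10},{"offset":[0,0,0],"turn":10},{"offset":[0,0,0],"turn":10},{"offset":[0,0,0],"turn":10}]' 0
python3 -m pendant '[{"offset":[0,0,0],"turn":10},{"offset":[0,0,0],"turn":10},{"offset":[0,0,0],"turn":10},{"offset":[0,0,0],"turn":10},{"offset":[0,0,0],"turn":10},{"offset":[0,0,0],"turn":0},{"offset":[0,0,0],"turn":0}]' >/dev/null; python3 d.py 488.5 290 30
python3 -m pendant '[{"offset":[0,0,0],"turn":0},{"offset":[0,0,0],"turn":0},{"offset":[0,0,0],"turn":0},{"offset":[0,0,0],"turn":0},{"offset":[0,0,0],"turn":0},{"offset":[0,0,0],"turn":0}]' 130 5
python3 -m pendant '[{"offset":[0,0,0],"turn":0},{"offset":[0,0,0],"turn":0},{"offset":[0,0,0],"turn":0}]' 130 15; python3 d.py 488.5 290 180
```

```text
time: 19.0
eef_pos: [488.5, 290.0, 31.0]
tool_rot: [-2.766, 1.489, -0.0]
wrist_force: [-0.8, -0.1, 0.4]
grip_width: 0.999
finger_force: 0.0
delta cm [-0.   0.   0.1] yaw -106.0 j [ 0.88  0.41 -0.47 -0.   -0.68 -1.16] pos [488.5 290.   31. ] F [-0.09 -0.04  0.07] T [ 0.106 -0.099 -0.064]
time: 20.62
eef_pos: [488.5, 290.0, 31.1]
tool_rot: [1.885, -2.513, -0.0]
wrist_force: [0.4, -0.9, 0.3]
grip_width: 0.767
finger_force: 5.0
time: 21.0
eef_pos: [488.5, 290.0, 31.1]
tool_rot: [1.885, -2.513, -0.0]
wrist_force: [-0.1, -0.1, 0.3]
grip_width: 0.764
finger_force: 15.0
delta cm [ -0.    -0.   -14.89] yaw -106.3 j [ 0.88  0.41 -0.47 -0.   -0.68 -1.16] pos [488.5 290.   31.1] F [-0.07 -0.09  0.33] T [0.171 0.178 0.004]
```

```bash
python3 -m pendant '[{"offset":[0,0,-1],"turn":0},{"offset":[0,0,-4],"turn":0},{"offset":[0,0,-5],"turn":0},{"offset":[0,0,-4],"turn":0},{"offset":[0,0,-2],"turn":0},{"offset":[0,0,0],"turn":0},{"offset":[0,0,0],"turn":0}]'; python3 d.py 549.7 46.9 175
```

```text
time: 21.88
eef_pos: [488.0, 289.6, 190.5]
tool_rot: [1.884, -2.513, -0.0]
wrist_force: [0.3, -0.0, -1.5]
grip_width: 0.763
finger_force: 15.0
delta cm [ 21.56 -12.72   1.55] yaw -106.3 j [ 0.88  0.23 -0.31 -0.   -1.04 -1.16] pos [488.  289.6 190.5] F [ 0.3  -0.   -1.49] T [ 0.119 -0.033 -0.031]
```

```bash
python3 -m pendant '[{"offset":[3,-1.77,0],"turn":0},{"offset":[4.2,-2.48,0],"turn":0},{"offset":[4.2,-2.48,0],"turn":0},{"offset":[4.2,-2.48,0],"turn":0},{"offset":[3.5,-2.06,0.6],"turn":0},{"offset":[2.45,-1.45,0.9],"turn":0},{"offset":[0,0,0],"turn":0},{"offset":[0,0,0],"turn":0}]'; python3 d.py 549.7 46.9 146;python3 - <<'E'
from h import *
a=[]
for i in range(6):
    bot.read_camera("side");s=bot.read_state();a.append(s["eef_pos"])
print(np.mean(a,0).round(2),np.std(a,0).round(2))
cv2.imwrite("pics/over.png",cv2.resize(bot.read_camera("side")["color"][120:250,250:400],None,fx=4,fy=4,interpolation=2))
E
python3 d.py 549.7 46.9 146
```

```text
time: 22.88
eef_pos: [549.9, 47.4, 175.3]
tool_rot: [1.883, -2.512, -0.001]
wrist_force: [-0.8, -0.2, -1.3]
grip_width: 0.763
finger_force: 15.0
delta cm [0.05 0.01 2.93] yaw -106.3 j [ 0.44  0.22 -0.36 -0.   -1.   -0.73] pos [549.9  47.4 175.3] F [-0.77 -0.18 -1.31] T [ 0.135 -0.086  0.005]
[550.2   48.14 176.  ] [0.06 0.14 0.22]
delta cm [0.13 0.02 3.02] yaw -106.2 j [ 0.44  0.21 -0.36 -0.   -1.   -0.72] pos [550.3  48.1 176.2] F [ 0.53 -0.46 -1.49] T [ 0.107 -0.039  0.001]
```

View pics/over.png

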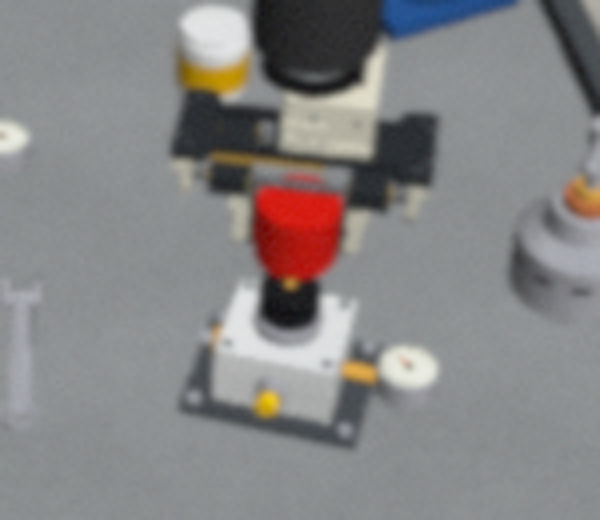

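The side picture shows the cap level, hanging over the knob at crop (298,235), with the knob at (290,300). I descend to just above the knob and let it settle, averaging the pose.

```bash
cat > m.py <<'E'
import sys
from h import *
a=[];F=[]
for i in range(8):
    s=bot.read_state();a.append(s["eef_pos"]);F.append(s["wrist_force"]);M=R.from_rotvec(s["tool_rot"]).as_matrix();bot.read_camera("side")
m=np.mean(a,0);print(round(s["time"],2),m.round(2),a[0].round(1),a[-1].round(1),"to go cm",(M.T@(np.array(list(map(float,sys.argv[1:4])))-m)/10).round(3),"F",np.mean(F,0).round(1),"wid",round(s["grip_width"]*88,1))
E
python3 -m pendant '[{"offset":[0,0,1.0],"turn":0},{"offset":[0,0,1.0],"turn":0},{"offset":[0,0,0],"turn":0},{"offset":[0,0,0],"turn":0},{"offset":[0,0,0],"turn":0},{"offset":[0,0,0],"turn":0}]'>/dev/null; python3 m.py 549.6 46.8 99
```

```text
24.32 [550.33  47.49 156.2 ] [550.4  47.5 156.3] [550.3  47.5 156.1] to go cm [0.087 0.051 5.72 ] F [ 0.1 -0.2 -1. ] wid 67.4
```

```bash
python3 -m pendant '[{"offset":[0.07,0.04,0],"turn":0},{"offset":[0,0,0.9],"turn":0},{"offset":[0,0,0],"turn":0},{"offset":[0,0,0],"turn":0}]'>/dev/null; python3 m.py 549.6 46.8 99
python3 -m pendant '[{"offset":[0,0,0.6],"turn":0},{"offset":[0,0,0.4],"turn":0},{"offset":[0,0,0],"turn":0}]'>/dev/null; python3 m.py 549.6 46.8 99
```

```text
25.23 [549.76  46.93 147.11] [549.7  46.9 146.9] [549.7  46.9 147.2] to go cm [0.018 0.012 4.811] F [-0.1 -0.1 -0.8] wid 67.4
26.0 [549.69  46.91 137.  ] [549.4  46.8 136.5] [549.8  46.9 137.2] to go cm [0.013 0.006 3.8  ] F [-0.2 -0.  -0.9] wid 67.2
```

```bash
python3 -m pendant '[{"offset":[0,0,0.8],"turn":0},{"offset":[0,0,0.8],"turn":0},{"offset":[0,0,0.8],"turn":0},{"offset":[0,0,0],"turn":0},{"offset":[0,0,0],"turn":0}]'>/dev/null; python3 m.py 549.6 46.8 99
python3 -m pendant '[{"offset":[0,0,0.2],"turn":0},{"offset":[0,0,0.2],"turn":0},{"offset":[0,0,0],"turn":0}]'>/dev/null; python3 m.py 549.6 46.8 99
```

```text
27.02 [549.84  46.96 113.27] [549.8  46.9 113.1] [549.8  46.9 113.2] to go cm [0.022 0.019 1.427] F [-0.3  0.1 -0.6] wid 67.3
27.8 [549.68  46.9  109.02] [549.5  46.8 108.8] [549.7  46.9 109.1] to go cm [0.012 0.005 1.002] F [-0.2 -0.1 -0.9] wid 67.3
```

Over the collar without contact. Now the last 10 mm.

```bash
python3 -m pendant '[{"offset":[0,0,0.3],"turn":0},{"offset":[0,0,0.3],"turn":0},{"offset":[0,0,0.2],"turn":0},{"offset":[0,0,0],"turn":0}]'>/dev/null; python3 m.py 549.6 46.8 99
python3 -m pendant '[{"offset":[0,0,0.1],"turn":0},{"offset":[0,0,0.1],"turn":0},{"offset":[0,0,0],"turn":0}]'>/dev/null; python3 m.py 549.6 46.8 99
```

```text
28.7 [549.72  46.92 101.06] [549.6  46.9 100.8] [549.7  47.  101.1] to go cm [0.015 0.009 0.206] F [-0.  -0.1 -0.9] wid 67.1
29.48 [549.68  46.9   99.06] [549.7  46.9  99. ] [549.7  46.9  99.1] to go cm [0.012 0.005 0.006] F [-0.  -0.1 -0.7] wid 67.1
```

```bash
python3 -m pendant '[{"offset":[0,0,0.07],"turn":0},{"offset":[0,0,0],"turn":0}]'>/dev/null; python3 m.py 549.6 46.8 99
python3 -m pendant '[{"offset":[0,0,0.07],"turn":0},{"offset":[0,0,0],"turn":0}]'>/dev/null; python3 m.py 549.6 46.8 99
```

```text
30.12 [549.72  46.92  98.99] [549.7  46.9  99. ] [549.7  46.9  99. ] to go cm [ 0.015  0.008 -0.001] F [-2.6  0.4  5.9] wid 67.2
30.77 [549.72  46.91  98.94] [549.7  46.9  98.9] [549.7  46.9  98.9] to go cm [ 0.014  0.009 -0.006] F [-5.   0.7 12. ] wid 67.1
```

Firm contact at the expected height of 99, so the rim is on the body. Release and withdraw.

```bash
python3 -m pendant '[{"offset":[0,0,-0.08],"turn":0},{"offset":[0,0,0],"turn":0}]'>/dev/null
python3 -m pendant '[{"offset":[0,0,0],"turn":0},{"offset":[0,0,0],"turn":0},{"offset":[0,0,0],"turn":0},{"offset":[0,0,0],"turn":0},{"offset":[0,0,0],"turn":0},{"offset":[0,0,0],"turn":0}]' 0
python3 -m pendant '[{"offset":[0,0,-1],"turn":0},{"offset":[0,0,-3],"turn":0},{"offset":[0,0,-5],"turn":0},{"offset":[0,0,-5],"turn":0},{"offset":[0,0,-3],"turn":0}]'
python3 -m pendant '[{"offset":[-4,4,0],"turn":0},{"offset":[-4,4,0],"turn":0},{"offset":[-4,4,0],"turn":0},{"offset":[-4,4,0],"turn":0},{"offset":[0,0,0],"turn":0},{"offset":[0,0,0],"turn":0}]'
python3 - <<'E'
from h import *
ct,cs=bot.read_camera("top"),bot.read_camera("side")
cv2.imwrite("pics/end.png",np.hstack([cv2.resize(ct["color"][130:230,200:300],None,fx=4,fy=4),cv2.resize(cs["color"][140:240,270:370],None,fx=4,fy=4)]))
for c,n in((ct,"top"),(cs,"side")):
    i=c["color"].astype(int);uv=proj(c,(549.7,46.9,121));q=blob(i[...,2]-i[...,1]>60,uv);print(n,uv.round(1),q)
    e=proj(c,(549.7,46.9,94.5));print("expected mid",e.round(1))
E
```

```text
time: 31.82
eef_pos: [549.7, 46.9, 98.4]
tool_rot: [1.885, -2.513, 0.0]
wrist_force: [0.1, 0.7, 0.1]
grip_width: 1.001
finger_force: 0.0
time: 32.45
eef_pos: [550.3, 47.0, 272.3]
tool_rot: [-1.883, 2.51, -0.002]
wrist_force: [0.1, 0.5, -0.2]
grip_width: 0.998
finger_force: 0.0
time: 33.2
eef_pos: [440.7, 245.5, 269.0]
tool_rot: [-1.886, 2.512, 0.0]
wrist_force: [0.8, -0.5, 1.2]
grip_width: 1.002
finger_force: 0.0
top [256.2 168.4] (array([256.16574586, 169.77624309]), array([246, 159,  21,  23, 362], dtype=int32))
expected mid [256.5 170.5]
side [322.4 188.4] (array([322.25641026, 193.91841492]), array([313, 182,  20,  26, 429], dtype=int32))
expected mid [321.9 194.4]
```

View pics/end.png

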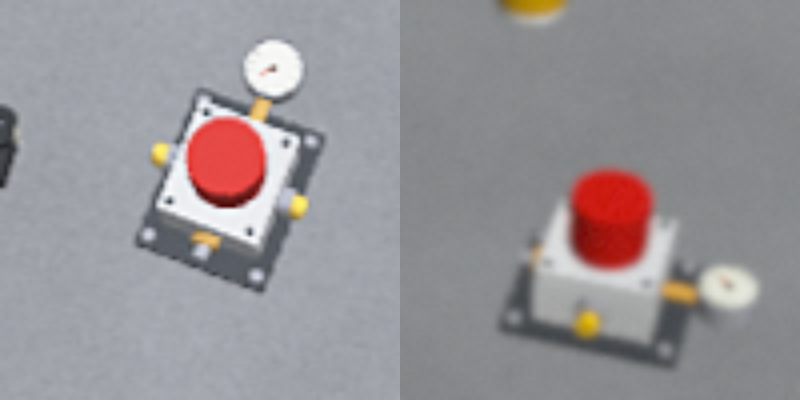

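The cap sits upright and flush on the body, at crop (227,162) in top and (610,218) in side. Its position matches the expected one and the robot is clear.

```bash
python3 -c "
from station import bot
print(bot.close_job())"
```

```text
the job is handed in; nothing more can be done
None
```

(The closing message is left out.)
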